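# Refit the exhaust nut and anti-block cap on a pressure-cooker lid

### The job

The pressure-cooker lid lies upside down on the counter with the brass hex nut of its exhaust pipe left loose. Turn the nut clockwise by hand until it stops tight, then fetch the steel anti-block cap, set it over the pipe and press it down until it clicks, and keep pressing so that it sits fully home on the lid. Finish while still holding the cap down with a firm push: do not let go of it, and leave the other things on the counter where they are.

Things in the scene. Friction and masses are not known exactly. Their poses are not given: they have to be found in the camera images.
- cooker_lid: Pressure-cooker lid, 266 mm across, upside down in a rubber ring, standing firm: black cover, bright inner plate 64 mm above the counter, raised rim to 82 mm. Origin under its centre at counter height, z up. Two side grips on its +x and -x sides reach 155 mm out. The exhaust pipe stands 42 mm from the centre towards -y; a red float valve, top at 74 mm, stands at x -12, y +52 mm.
- vent_boss: Round steel boss, 54 mm across and 3 mm high, fixed on the lid's plate round the foot of the exhaust pipe; the rim of the seated cap stands on its top face. Origin under its middle, on the plate, 64 mm above the counter; axes as the lid's.
- vent_seat (a point): On the pipe's axis, in the top face of the boss, 67 mm above the counter. Axes as the lid's. The pipe (18 mm thick, tapered at the tip) rises 27.5 mm from this face. Four sprung steel lugs round it, centred 20.5 mm above this face, stick out to 13 mm from the axis.
- nut_mid (a point): Middle of the brass hex nut on the pipe, 6 mm above the boss's face. The nut is 30 mm across flats, 35 across corners, 8 mm high (2 to 10 mm above the boss's face, on a narrower red washer). This point turns with the nut; its x axis is square to a pair of flats, and there is a pair every 60 degrees. It can be gripped across flats from above, pipe and lugs standing between the fingers.
- vent_nut (a joint): How far the nut is loose, rad: 0 is tight on its washer (it turns no further, and nut_mid's axes are the lid's), larger is looser; it tightens clockwise seen from above. It starts 1.0 to 2.4 rad loose, so more than one grasp may be needed. It turns with about 0.12 N m, stays where it is left and does not move up or down.
- cap_mid (a point): Middle of the anti-block cap, half-way up: a perforated bright steel cap, 42 mm across, 31 mm high, 40 to 85 g, closed on top, open below, upright on the counter, open side down; its turn about its axis does not matter. Inside, a plate with a 22 mm hole goes over the pipe and snaps below the lugs. Fully home, this point is 15.5 mm above the boss's face.
- vent_cap: The same cap; origin in the middle of its open lower rim, z up. Set on the pipe it first rests on the lugs, rim 13 mm above the boss. Pushing it down takes a force that rises to about 8 to 14 N and drops as the plate passes the lugs, rim 9 to 5 mm above the boss; the lugs then pull it down the last few mm, and the rim lands hard on the boss.
- capacitor_mid (a point): Bystander: middle of an upright aluminium capacitor can, 44 mm across and 84 mm high with its two tags, loose on the counter.
- jar_mid (a point): Bystander: middle of a white grease jar with a blue lid, 52 mm across and 55 mm high, loose on the counter.
- screwdriver: Bystander: a screwdriver with an orange handle lying on the counter, 190 mm long, 26 mm thick; origin under its middle, blade towards its +x.
There are look-alikes about, which are no part of the job. There is more than one size of the vent_cap; the job needs the largest.

How it is judged (in metres and radians):
On the way, in this order (a step that is already met when the one before it is completed fails the run):
1. the nut is turned tight, the cap not yet over it (value of joint vent_nut below 0.1 rad and distance between cap_mid and vent_seat above 0.06 m), for 0.2 s.
2. the cap is pressed past the lugs and down onto the boss (z of cap_mid in the frame of vent_seat below 0.0175 m and horizontal distance between cap_mid and vent_seat below 0.004 m and angle between cap_mid's own z axis and vertical below 0.1 rad), for 0.1 s.
At the end, for the whole second after the job is handed in: The nut is tight (within 0.1 rad of its stop), the cap is snapped on with its rim within 2 mm of the boss, centred within 4 mm and upright within 0.1 rad, and the robot's fingers are still on it, pressing it on the boss with more than 5 N (all of step 2 and value of joint vent_nut below 0.1 rad and z of cap_mid in the frame of vent_seat above 0.0125 m and contact force between vent_cap and vent_boss above 5 N and contact force between the fingers and vent_cap above 3 N); the arm keeps its last pose, push and grip.
It fails at once if a bystander is moved more than 20 mm (distance of any of capacitor_mid, jar_mid, screwdriver from where it was at the start of the episode above 0.02 m).
It also fails if it takes over 67 s, if anything falls off the work surface, if the arm or the gripper's body presses on something with over 40 N, if the wrist force passes 120 N, or if a joint passes its speed limit or range.

### The arm

A 6-joint arm with a two-finger parallel gripper is mounted at the origin on the work surface. World frame = base frame: x ahead of the robot, y to its left, z up, the work surface at z = 0. Lengths are in m, angles in degrees, forces in N, time in s.
With the tool pointing down it reaches from about 0.375 to 0.9 m from the base axis. Payload 3.1 kg.
Tool frame: the origin (TCP) lies at the very end of the fingers, on their centre line; the grasp point (between the pads) lies 19 mm behind it (bot.hold_point_z is the z of the grasp point in the tool frame, in m); z points along the fingers, y is the line along which they close (so a half turn about z gives the same grasp; the last joint's range is limited). The gripper opens to 87 mm and grips with 3 to 60 N. Pads are 19 mm wide; open, the fingers measure 117 mm over their backs; the gripper's body (75 mm by 190 mm) begins 51 mm behind the grasp point.
Start: joints at [-80.415, 30.224, 82.088, -0, 67.689, -10.227], TCP at [0.212, -0.588, 0.223] pointing down, gripper open.
Joint ranges: [-176.69, 176.69], [-43.24, 126.21], [12.49, 139.97], [-82, 262], [0, 151.66], [-163.58, 163.58]. Speed limits (degrees/s): [159.86, 159.86, 180, 180, 180, 180].

### API

Orientations are given as a 3x3 rotation matrix whose columns are the frame's x, y, z axes.
In Python, from rig import bot, capture, camera_model gives the robot as it stands.
- The arm moves only by the tool apply_moves, never from a script. Its argument "plan" is text: rows parted by semicolons, each of 6 numbers parted by spaces: the shift along the tool's x, y, z in units of 0.05 m (1.0 is 0.05 m), then the turn, a rotation vector about the tool's x, y, z in units of 360 degrees (1.0 is 360 degrees). In form: dx dy dz ax ay az; .... A call has 1 to 10 rows; each row shifts and turns the commanded pose from where the row before left it, along the tool's axes as they then stand; what a row does not reach is not made up. A row lasts 1/12 s, in which the tool goes at most 41.7 mm and 7.16 degrees, less where a joint would pass 70% of its speed; a pose out of reach is approached as far as the arm can. A call with a number of a shift or a turn outside -1 to 1 is refused whole. A call with a gripper value outside its range is refused whole. "gripper" is the gripper command: -1 is shut, 1 is fully open, values between are in proportion, set as the call begins (left out, the last holds). The fingers move at their own pace and stop on an object; the grip force is fixed at half the most. Time passes only in rows, so rows that do not move let the fingers close. It gives the time, the measured TCP pose, the force, the opening and the grip force at its end, in the units of the state.
- bot.read_state(): the state, without advancing time (a new reading comes with each control period).
- capture(name): name is "side" or "top"; returns the picture (480x640x3 uint8, red, green, blue); there is no depth.
- camera_model(name): a dict with "vertical_fov" (degrees; the focal length in pixels is half the picture's height over the tangent of half this angle, whatever the lens; pixels are square), "cx", "cy" (the principal point, pixels), "position" and "rotation" of the camera in the world. Camera axes: x right, y down, z forward; pixel columns grow to the right and rows downward; lengths in m; the calibration is good to about 2 mm. A picture is of the moment at which its call begins. camera_model takes no time and is no camera call.
- bot.hand_in(): hands the job in; it is judged then, once.
The state is a dict: "time_s": time; "joint_positions": joint angles; "qvel": joint speeds; "tau": joint torques, N m; "position": TCP position; "tcp_rot": TCP orientation; "force": force on the tool from outside, world axes, zero at the start; "moment": the same for the moment, N m; "opening": opening from 0.0 (shut) to 1.0 (fully open); "grasp_force": force on a finger pad.
Only numpy, scipy, OpenCV 4.12 (cv2) and the standard library are available. Lean on these libraries where they do the work, as an engineer would, in place of code of your own. Each camera call takes 0.05 s, during which the arm holds its last target. There are 200 camera calls.

## Working session

There is one attempt and no reset: what is moved stays moved. The work goes in short steps, Python scripts to look and compute and a tool call to move; the robot and the scene stay as the last step left them, time stands still between calls to the robot, and variables do not carry over. Pictures are saved under pics/ and viewed, at most 10 in all, crops included, and the job is handed in when it is done.

Besides the shell and the picture viewer there is one more tool, called in YAML: its name, and indented under it one key for each argument. apply_moves: Moves the arm, as the interface text tells. Its arguments: {"type":"object","properties":{"plan":{"type":"string"},"gripper":{"type":"number"}},"required":["plan"]}

```bash
mkdir -p pics; ls
python3 - <<'E'
from rig import bot,capture,camera_model
import cv2
for n in("top","side"):
    cv2.imwrite(f"pics/{n}0.png",capture(n)[:,:,::-1]); m=camera_model(n); print(n,m)
s=bot.read_state(); print(s,bot.hold_point_z)
E
```

```text
pics
top {'vertical_fov': 55.989899391808784, 'cx': 314.9629527583929, 'cy': 246.7277487080413, 'position': array([ 0.41034483, -0.03257483,  0.92283708]), 'rotation': array([[ 0.023143  , -0.98862793,  0.14859076],
       [-0.99958073, -0.02546937, -0.0137723 ],
       [ 0.01740019, -0.14820973, -0.98880287]])}
side {'vertical_fov': 57.05717107106279, 'cx': 318.13549361924913, 'cy': 241.33324782194182, 'position': array([ 0.48127227, -0.60081828,  0.68790662]), 'rotation': array([[ 0.9955717 , -0.05886902,  0.07329009],
       [-0.09313375, -0.72359588,  0.68391162],
       [ 0.0127712 , -0.68770883, -0.72587427]])}
{'time_s': 0.1, 'joint_positions': array([-8.04153904e+01,  3.02744419e+01,  8.21488738e+01, -1.32242151e-03,
        6.76878437e+01, -1.02268061e+01]), 'qvel': array([ 0.06694496, -0.11596071, -0.21813353,  0.03282679, -0.08014638,
       -0.01430291]), 'tau': array([-1.48962818e-04, -4.40984774e+01, -1.77151716e+01,  6.34365971e-02,
        5.33985836e-02, -4.51404196e-05]), 'position': array([ 0.21174475, -0.58734655,  0.22166182]), 'tcp_rot': array([[ 9.40810338e-01,  3.38933311e-01, -3.44087883e-04],
       [ 3.38933331e-01, -9.40808456e-01,  1.90945777e-03],
       [ 3.23458055e-04, -1.91306047e-03, -9.99998118e-01]]), 'force': array([ 0.05283232, -0.1955993 , -0.56414586]), 'moment': array([0.01309151, 0.03428127, 0.0287778 ]), 'grasp_force': 0.0, 'opening': 1.0026000392284289} -0.0187
```

View pics/top0.png

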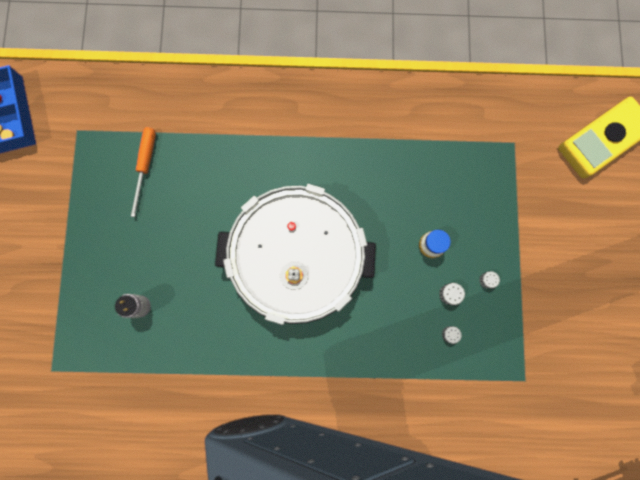

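View pics/side0.png

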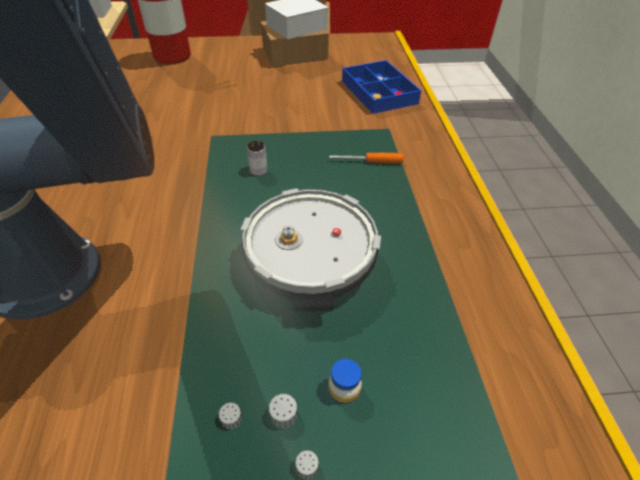

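Top view: lid about (296,255), nut (294,275), float valve (292,227), screwdriver (145,170), capacitor (130,305), jar (436,242). Three caps at (453,293), (491,280), (453,335); in the side view they are (283,410), (307,464), (230,416). The one at top (453,293) / side (283,410) looks largest, so I'll measure and confirm it in a crop.

```bash
cat > h.py <<'E'
import numpy as np,cv2
from rig import bot,capture,camera_model
def ray(n,u,v):
    m=camera_model(n); f=240/np.tan(np.radians(m["vertical_fov"]/2))
    d=m["rotation"]@np.array([(u-m["cx"])/f,(v-m["cy"])/f,1]); return np.array(m["position"]),d
def onz(n,u,v,z):
    p,d=ray(n,u,v); return p+d*(z-p[2])/d[2]
def tri(a,b):
    p,d=ray("top",*a); q,e=ray("side",*b)
    A=np.c_[d,-e]; t=np.linalg.lstsq(A,q-p,rcond=None)[0]
    x,y=p+d*t[0],q+e*t[1]; return (x+y)/2,np.linalg.norm(x-y)
def pix(n,P):
    m=camera_model(n); f=240/np.tan(np.radians(m["vertical_fov"]/2))
    c=np.array(m["rotation"]).T@(np.array(P)-m["position"]); return np.array([m["cx"]+f*c[0]/c[2],m["cy"]+f*c[1]/c[2]])
E
python3 - <<'E'
from h import *
T=cv2.imread("pics/top0.png");S=cv2.imread("pics/side0.png")
def blobs(n,I,r):
    x0,y0,x1,y1=r; c=I[y0:y1,x0:x1]; hsv=cv2.cvtColor(c,cv2.COLOR_BGR2HSV)
    m=((hsv[:,:,1]<70)&(hsv[:,:,2]>95)).astype(np.uint8)
    m=cv2.morphologyEx(m,cv2.MORPH_CLOSE,np.ones((5,5)))
    for k in cv2.findContours(m,0,2)[0]:
        if cv2.contourArea(k)>60:
            (u,v),rad=cv2.minEnclosingCircle(k); u+=x0;v+=y0
            print(n,(round(u,1),round(v,1)),"r",round(rad,1),"bb",cv2.boundingRect(k),"area",cv2.contourArea(k),"at z31",onz(n,u,v,.031).round(4))
blobs("top",T,(425,262,520,360)); blobs("side",S,(200,385,340,480))
for nm,a,b,z in(("nut",(294,275),(289,237),.09),("red",(292,227),(337,232),.074),("cap",(453.5,292),(283,405),.031)):
    print(nm,tri(a,b),onz("top",*a,z).round(4),onz("side",*b,z).round(4))
c=lambda I,u,v,h,k:cv2.resize(I[v-h:v+h,u-h:u+h],(k,k),interpolation=2)
cv2.imwrite("pics/crop1.png",np.vstack([np.hstack([c(T,294,275,20,300),c(S,289,237,20,300)]),np.hstack([c(T,466,305,50,300),c(S,270,428,52,300)])]))
E
```

```text
top (451.8, 333.8) r 10.6 bb (18, 64, 20, 18) area 251.5 at z31 [ 0.3794 -0.316   0.031 ]
top (452.0, 293.9) r 13.3 bb (14, 20, 27, 23) area 437.5 at z31 [ 0.4571 -0.3181  0.031 ]
top (489.5, 279.2) r 10.7 bb (54, 8, 22, 18) area 260.5 at z31 [ 0.4881 -0.3937  0.031 ]
side (306.5, 462.1) r 13.2 bb (95, 64, 25, 27) area 479.0 at z31 [ 0.4921 -0.4016  0.031 ]
side (229.2, 412.7) r 11.8 bb (18, 17, 23, 23) area 373.0 at z31 [ 0.3822 -0.3224  0.031 ]
side (282.8, 408.2) r 15.8 bb (68, 8, 30, 30) area 656.5 at z31 [ 0.4622 -0.3226  0.031 ]
side (334.0, 390.5) r 7.4 bb (129, 0, 11, 12) area 63.5 at z31 [ 0.5424 -0.3017  0.031 ]
nut (array([ 0.48571313, -0.00595872,  0.07315569]), np.float64(0.005097320734329289)) [ 0.4817 -0.0067  0.09  ] [ 0.4881 -0.0219  0.09  ]
red (array([0.57897783, 0.00059667, 0.07221593]), np.float64(0.007316571965128172)) [5.749e-01 4.000e-04 7.400e-02] [ 5.824e-01 -4.000e-04  7.400e-02]
cap (array([ 0.46172367, -0.31969396,  0.0352051 ]), np.float64(0.002200314750203726)) [ 0.4609 -0.3212  0.031 ] [ 0.4627 -0.3177  0.031 ]
```

View pics/crop1.png

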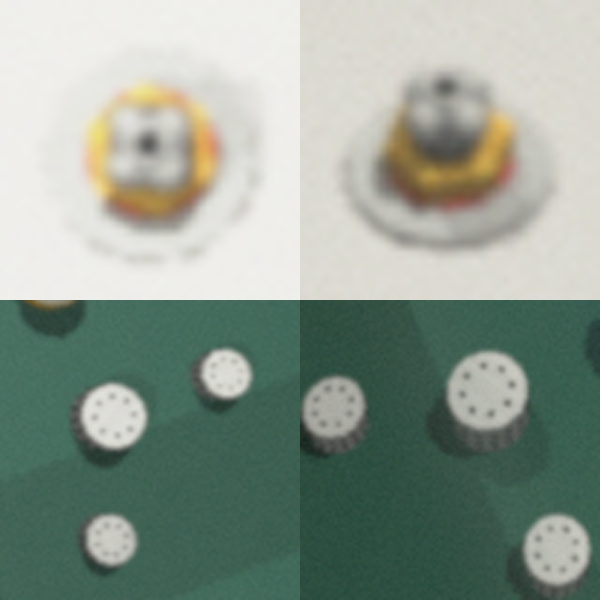

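The crop shows the nut round the pipe. It also confirms the cap at top (454,294) is the largest: radius about 11 px ≈ 21 mm, against about 17 mm for the caps at (491,280) and (453,335). Next I'll measure the pipe, the cap and the nut angle.

Run:
```python
from h import *
out=[]
A={n:np.mean([capture(n).astype(float) for _ in range(8)],0) for n in("top","side")}
np.savez("avg.npz",**A)
for n in A:
    I=A[n].astype(np.float32)
    # rectify onto nut top plane z=.077, 0.25mm/px, image axes: right=-y, up=+x, centred approx
    c=onz(n,*({"top":(293.7,274.5),"side":(289,236)}[n]),.077); print(n,c)
    g=np.arange(-100,100)*.25e-3
    m=camera_model(n)
    X,Y=np.meshgrid(g,g); P=np.stack([c[0]-Y,c[1]-X,0*X+.077],-1)
    f=240/np.tan(np.radians(m["vertical_fov"]/2)); q=(P-m["position"])@np.array(m["rotation"])
    u=(m["cx"]+f*q[...,0]/q[...,2]).astype(np.float32); v=(m["cy"]+f*q[...,1]/q[...,2]).astype(np.float32)
    R=np.clip(cv2.remap(I,u,v,cv2.INTER_CUBIC),0,255).astype(np.uint8)
    hsv=cv2.cvtColor(R,cv2.COLOR_RGB2HSV)
    M=((hsv[...,1]>100)&(hsv[...,0]<35)).astype(np.uint8)
    k=max(cv2.findContours(M,0,1)[0],key=cv2.contourArea); h=cv2.convexHull(k)
    (a,b),(w,hh),ang=cv2.minAreaRect(h)
    dev=[]
    pts=h[:,0,:].astype(float)
    ws=[(np.ptp(pts@[np.cos(t),np.sin(t)]))*.25 for t in np.radians(np.arange(0,180,5))]
    print("width by angle (right=0, cw):",np.round(ws,1))
    for o in(0,):
        W=np.array(ws); t=np.radians(np.arange(0,180,5)); z=(W*np.exp(-6j*t)).sum(); print("max-width(corner) angle",np.degrees(-np.angle(z))/6*-1, "amp",abs(z)/18)
    B=cv2.cvtColor(R,cv2.COLOR_RGB2BGR); B2=B.copy(); cv2.drawContours(B2,[h],-1,(255,0,0),1)
    out.append(np.hstack([cv2.resize(x,(390,290)) if 0 else cv2.resize(x,(290,290)) for x in(B,B2)]))
cv2.imwrite("pics/nut.png",np.vstack(out))
for nm,a,b,z in(("tip",(293.7,273.9),(288.6,228.7),.0945),("captop",(454,293.7),(282.8,407.2),.031)):
    print(nm,tri(a,b),onz("top",*a,z).round(4),onz("side",*b,z).round(4))
```

```text
top [ 0.48375895 -0.0056955   0.077     ]
width by angle (right=0, cw): [31.  31.1 31.3 31.4 31.4 31.2 31.  30.6 30.2 29.5 29.2 28.7 28.1 27.4
 26.6 25.7 24.7 25.2 26.  27.1 28.  28.8 29.5 30.  30.3 30.5 30.6 30.6
 30.7 30.6 30.6 30.8 31.  31.2 31.2 31.2]
max-width(corner) angle 7.86303799169206 amp 0.4769377347015862
side [ 0.48833138 -0.00658807  0.077     ]
width by angle (right=0, cw): [30.  31.1 32.  32.6 33.3 34.  34.6 35.  35.1 35.  35.  34.8 34.5 34.1
 33.7 33.1 32.6 32.2 31.5 31.2 31.6 31.8 31.9 32.1 32.4 32.4 32.5 32.4
 32.  31.7 31.6 31.2 30.8 30.4 29.7 29. ]
max-width(corner) angle -20.597111612939923 amp 0.2534876441336432
tip (array([ 0.48576048, -0.00605817,  0.09589882]), np.float64(0.005075006939024498)) [ 0.4833 -0.0062  0.0945] [ 0.4883 -0.0042  0.0945]
captop (array([ 0.45989702, -0.3216464 ,  0.03160294]), np.float64(0.00480354423747133)) [ 0.4575 -0.3221  0.031 ] [ 0.4623 -0.3211  0.031 ]
```

View pics/nut.png

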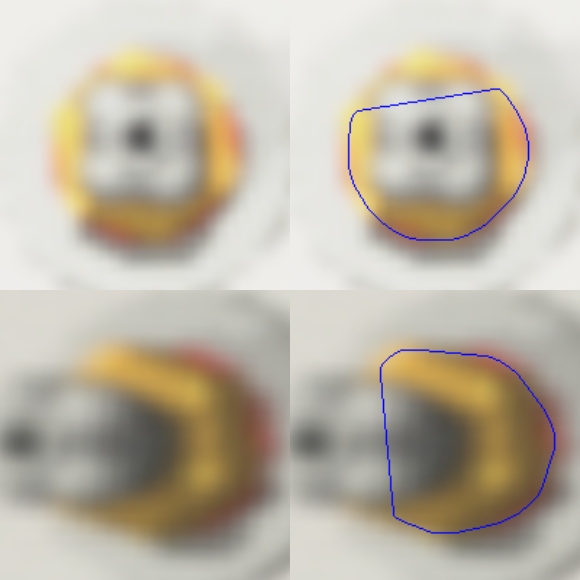

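Saturated mask is incomplete because of highlights on the nut. I'll take a radial profile instead.

```bash
cat > nutang.py <<'E'
from h import *
def prof(n,I,c,z,lo=11,hi=21):
    th=np.radians(np.arange(0,360,5)); r=np.arange(8,24,.1)*1e-3
    P=np.stack([c[0]+np.outer(np.cos(th),r),c[1]+np.outer(np.sin(th),r),np.full((len(th),len(r)),z)],-1)
    m=camera_model(n); f=240/np.tan(np.radians(m["vertical_fov"]/2)); q=(P-m["position"])@np.array(m["rotation"])
    u=(m["cx"]+f*q[...,0]/q[...,2]).astype(np.float32); v=(m["cy"]+f*q[...,1]/q[...,2]).astype(np.float32)
    R=cv2.remap(I.astype(np.float32),u,v,cv2.INTER_CUBIC); S=R[...,0]-R[...,2]  # R-B
    E=[]
    for s in S:
        k=int(s[30:100].argmax())+30; h=(s[k]+s[130:].mean())/2
        E.append(r[k+np.argmax(s[k:]<h)]*1e3)
    return np.degrees(th),np.array(E)
if __name__=="__main__":
    A=np.load("avg.npz")
    for n,c in(("top",(.4833,-.006)),("side",(.488,-.006))):
        t,E=prof(n,A[n],c,.075)
        F=lambda w,k:(lambda z:(round(2*abs(z)/w.sum(),2),round(-np.degrees(np.angle(z))/k,1)))(((E-E.mean())*w*np.exp(-1j*k*np.radians(t))).sum())
        print(n,E.round(1)); w=np.ones_like(E)
        print("centre",F(w,1),"corner(deg from +x ccw, mod60)",F(w,6),[F(w,k)[0] for k in(2,3,4,5,7)])
E
python3 nutang.py
```

```text
top [16.7 17.  17.3 17.2 17.1 17.3 17.2 17.2 17.1 17.  17.1 17.  17.1 17.1
 17.2 17.  16.7 16.5 16.5 16.7 16.8 16.9 17.1 17.  16.9 17.1 17.  17.
 16.8 16.7 16.6 16.5 16.4 16.4 16.2 16.  16.1 16.1 16.2 16.2 16.1 16.
 16.1 16.1 15.9 15.9 15.8 16.1 15.9 16.1 16.2 16.1 16.1 16.1 16.  16.
 16.  15.9 15.9 15.9 16.  16.4 16.9 16.9 16.8 16.6 16.7 16.7 16.6 16.6
 16.5 16.5]
centre (np.float64(0.57), np.float64(56.1)) corner(deg from +x ccw, mod60) (np.float64(0.14), np.float64(15.0)) [np.float64(0.07), np.float64(0.09), np.float64(0.14), np.float64(0.08), np.float64(0.1)]
side [14.4 14.8 15.4 16.2 16.9 17.4 17.6 17.8 18.  18.2 18.5 18.9 19.6 19.2
 17.4 18.  19.3 19.8 19.8 19.3 16.9 16.7 18.1 18.4 17.9 22.3 21.5 20.3
 19.6 18.9 18.2 17.7 17.3 17.4 17.5 17.5 17.3 17.2 17.  17.  16.9 17.3
 17.7 17.8 17.6 16.8 15.7 15.9 16.  16.1 17.1 17.5 18.3 19.6 19.9 19.6
 18.9 18.5 17.8 17.1 16.7 16.1 16.8 16.9 16.7 16.6 16.5 16.2 15.4 14.7
 14.3 14.2]
centre (np.float64(1.1), np.float64(132.0)) corner(deg from +x ccw, mod60) (np.float64(0.63), np.float64(24.6)) [np.float64(1.16), np.float64(0.76), np.float64(0.35), np.float64(0.6), np.float64(0.44)]
```

apply_moves:
  plan: "0.506 -0.504 0 0 0 0;0.506 -0.504 0 0 0 0;0.506 -0.504 0 0 0 0;0.506 -0.504 0 0 0 0;0.506 -0.504 0 0 0 0;0.506 -0.504 0 0 0 0;0.506 -0.504 0 0 0 0;0.506 -0.504 0 0 0 0;0.506 -0.504 0 0 0 0"
  gripper: 0.3

```text
time_s: 1.65
position: [0.3497, -0.296, 0.2228]
tcp_rot: [[0.941, 0.338, 0.001], [0.338, -0.941, -0.001], [0.0, 0.001, -1.0]]
force: [0.0, -0.7, 0.9]
opening: 0.653
grasp_force: 0.0
```

apply_moves:
  plan: "0.506 -0.504 0 0 0 0;0.506 -0.504 0 0 0 0;0.506 -0.504 0 0 0 0;0.506 -0.504 0 0 0 0;0.506 -0.504 0 0 0 0;0.506 -0.504 0 0 0 0;0.506 -0.504 0 0 0 0;0.506 -0.504 0 0 0 0;0.506 -0.504 0 0 0 0"

```text
time_s: 2.4
position: [0.4872, -0.0051, 0.2229]
tcp_rot: [[0.941, 0.339, 0.001], [0.339, -0.941, -0.0], [0.001, 0.001, -1.0]]
force: [0.8, -1.1, -0.6]
opening: 0.652
grasp_force: 0.0
```

apply_moves:
  plan: "0 0 0 0 0 -0.0195;0 0 0 0 0 -0.0195;0 0 0 0 0 -0.0195;0 0 0 0 0 -0.0195;0 0 0 0 0 -0.0195;0 0 0 0 0 -0.0195;0 0 0 0 0 -0.0195;0 0 0 0 0 -0.0195"

```text
time_s: 3.07
position: [0.4867, -0.0069, 0.2227]
tcp_rot: [[0.236, 0.972, 0.0], [0.972, -0.236, -0.0], [0.0, 0.0, -1.0]]
force: [0.4, -1.0, -0.1]
opening: 0.647
grasp_force: 0.0
```

apply_moves:
  plan: "0 0 0 0 0 -0.0195;0 0 0 0 0 -0.0195;0 0 0 0 0 -0.0195;0 0 0 0 0 -0.0195;0 0 0 0 0 -0.0195;0 0 0 0 0 -0.0195;0 0 0 0 0 -0.0195;0 0 0 0 0 -0.0195;0 0 0 0 0 0"

```text
time_s: 3.82
position: [0.4866, -0.0069, 0.2227]
tcp_rot: [[-0.672, 0.74, 0.0], [0.74, 0.672, -0.0], [-0.0, 0.0, -1.0]]
force: [0.9, 0.3, 0.5]
opening: 0.652
grasp_force: 0.0
```

apply_moves:
  plan: "0 0 0.4 0 0 0;0 0 0.4 0 0 0;0 0 0.4 0 0 0;0 0 0.4 0 0 0;0 0 0.4 0 0 0;0 0 0 0 0 0"

```text
time_s: 4.32
position: [0.4843, -0.0064, 0.1197]
tcp_rot: [[-0.668, 0.744, -0.007], [0.744, 0.668, 0.002], [0.006, -0.004, -1.0]]
force: [-0.1, -0.6, 0.0]
opening: 0.648
grasp_force: 0.0
```

Run:
```python
from h import *
I=[cv2.cvtColor(capture(n),cv2.COLOR_RGB2BGR) for n in("top","side")]
p=bot.read_state()["position"]; print(p)
o=[]
for n,i in zip(("top","side"),I):
    print(n,pix(n,p),pix(n,(p[0],p[1],.0945)))
    u,v=pix(n,p).astype(int); o.append(cv2.resize(i[v-40:v+40,u-40:u+40],(400,400),interpolation=2))
cv2.imwrite("pics/above.png",np.hstack(o))
```

```text
[ 0.48634971 -0.00681963  0.12234707]
top [293.63233039 270.83189062] [294.07641043 272.27718729]
side [287.07413376 219.08721175] [287.63643265 229.72153523]
```

View pics/above.png

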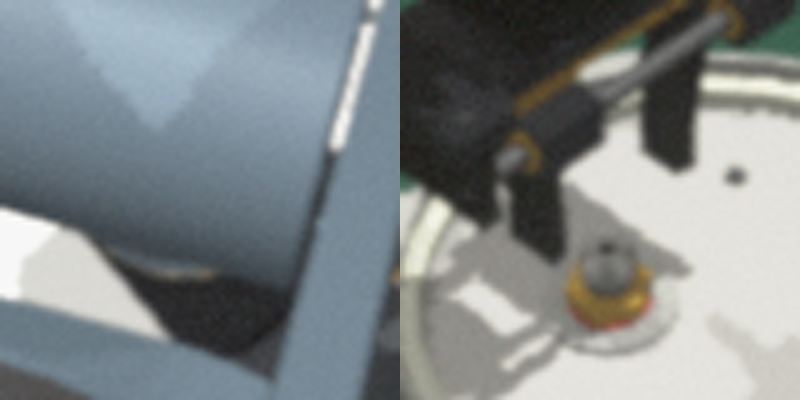

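The side crop shows the fingertips straddling the nut, with their midpoint near pixel (289,220) against a predicted (287,219), so the alignment is fine. Next, descend and close.

apply_moves:
  plan: "0.028 -0.008 0.25 0 0 0;0 0 0.25 0 0 0;0 0 0.25 0 0 0;0 0 0.15 0 0 0;0 0 0.1 0 0 0;0 0 0.03 0 0 0;0 0 0 0 0 0;0 0 0 0 0 0"

```text
time_s: 5.08
position: [0.4859, -0.0062, 0.0716]
tcp_rot: [[-0.671, 0.742, 0.001], [0.742, 0.671, -0.0], [-0.001, 0.001, -1.0]]
force: [-0.3, -0.3, -0.4]
opening: 0.647
grasp_force: 0.0
```

apply_moves:
  plan: "0 0 0 0 0 0;0 0 0 0 0 0;0 0 0 0 0 0;0 0 0 0 0 0;0 0 0 0 0 0;0 0 0 0 0 0"
  gripper: -1

```text
time_s: 5.58
position: [0.4861, -0.0056, 0.0712]
tcp_rot: [[-0.67, 0.743, 0.002], [0.743, 0.67, 0.001], [-0.001, 0.002, -1.0]]
force: [2.5, 4.6, -0.1]
opening: 0.337
grasp_force: 29.8
```

```bash
python3 -c "
from h import *
s=bot.read_state()
for k in('position','tcp_rot','force','moment','opening','grasp_force','joint_positions'):print(k,np.round(s[k],4))"
```

```text
position [ 0.4861 -0.0056  0.0712]
tcp_rot [[-6.698e-01  7.425e-01  1.800e-03]
 [ 7.425e-01  6.698e-01  9.000e-04]
 [-5.000e-04  1.900e-03 -1.000e+00]]
force [ 2.4673  4.5974 -0.0827]
moment [ 0.6487 -0.4605 -0.103 ]
opening 0.3369
grasp_force 29.7921
joint_positions [-13.9056  34.3646 109.201    0.1267  36.3465 -56.0605]
```

apply_moves:
  plan: "0 0.01 0 0 0 0.019;0 0 0 0 0 0.019;0 0 0 0 0 0.019;0 0 0 0 0 0.019;0 0 0 0 0 0.019;0 0 0 0 0 0.019;0 0 0 0 0 0.019;0 0 0 0 0 0;0 0 0 0 0 0"

```text
time_s: 6.33
position: [0.485, -0.0059, 0.0712]
tcp_rot: [[0.097, 0.995, -0.001], [0.995, -0.097, -0.0], [-0.0, -0.001, -1.0]]
force: [-1.7, -1.0, 4.3]
opening: 0.339
grasp_force: 30.0
```

```bash
cat > st.py <<'E'
from h import *
s=bot.read_state(); R=s['tcp_rot']
for k in('time_s','position','force','moment','opening','grasp_force','joint_positions'):print(k,np.round(s[k],4))
print("psi",np.degrees(np.arctan2(R[1,1],R[0,1])),"force tool",np.round(R.T@s['force'],1), "tool mom",np.round(R.T@s['moment'],3),"tilt",R[:,2].round(4))
E
python3 st.py
```

```text
time_s 6.3333
position [ 0.485  -0.0059  0.0712]
force [-1.6983 -0.9953  4.2925]
moment [-0.2495  0.2308 -0.1114]
opening 0.3394
grasp_force 29.9966
joint_positions [-1.390680e+01  3.436440e+01  1.092204e+02 -4.220000e-02  3.649150e+01
 -8.293800e+00]
psi -5.579001488671194 force tool [-1.2 -1.6 -4.3] tool mom [ 0.205 -0.271  0.112] tilt [-1.4e-03 -1.0e-04 -1.0e+00]
```

apply_moves:
  plan: "0 0 0 0 0 0.019;0 0 0 0 0 0.019;0 0 0 0 0 0.019;0 0 0 0 0 0.012;0 0 0 0 0 0;0 0 0 0 0 0"

```text
time_s: 6.83
position: [0.4844, -0.0057, 0.0711]
tcp_rot: [[0.505, 0.863, -0.003], [0.863, -0.505, 0.0], [-0.001, -0.002, -1.0]]
force: [-4.8, -1.3, 6.0]
opening: 0.34
grasp_force: 30.0
```

```bash
python3 st.py
```

```text
time_s 6.8333
position [ 0.4844 -0.0057  0.0711]
force [-4.8032 -1.2884  5.9503]
moment [-0.2746  0.577  -0.096 ]
opening 0.34
grasp_force 30.0116
joint_positions [-1.390170e+01  3.435580e+01  1.092553e+02 -3.810000e-02  3.653560e+01
  1.647870e+01]
psi -30.349898853712922 force tool [-3.5 -3.5 -5.9] tool mom [ 0.359 -0.528  0.097] tilt [-2.6e-03  2.0e-04 -1.0e+00]
```

apply_moves:
  plan: "0 0 0 0 0 0.014;0 0 0 0 0 0.014;0 0 0 0 0 0"

```text
time_s: 7.08
position: [0.4838, -0.006, 0.071]
tcp_rot: [[0.647, 0.763, -0.004], [0.763, -0.647, -0.001], [-0.004, -0.002, -1.0]]
force: [-3.4, -3.2, 5.4]
opening: 0.346
grasp_force: 30.0
```

```bash
python3 st.py
```

```text
time_s 7.0833
position [ 0.4838 -0.006   0.071 ]
force [-3.3586 -3.2254  5.3554]
moment [-0.4223  0.72    0.6988]
opening 0.3465
grasp_force 30.0038
joint_positions [-13.8974  34.3619 109.2831  -0.209   36.5684  26.5528]
psi -40.28236309046918 force tool [-4.7 -0.5 -5.3] tool mom [ 0.274 -0.789 -0.698] tilt [-0.0041 -0.0012 -1.    ]
```

Moment jumped to 0.7 N m near psi −33°, which is the predicted stop, so the nut is tight. The pipe axis from the grips is about (0.4851, −0.0046). I'll open the gripper and lift.

apply_moves:
  plan: "0 0 0 0 0 0;0 0 0 0 0 0;0 0 0 0 0 0;0 0 0 0 0 0"
  gripper: 0.4

```text
time_s: 7.42
position: [0.4865, -0.0058, 0.071]
tcp_rot: [[0.651, 0.759, 0.001], [0.759, -0.651, 0.0], [0.001, 0.001, -1.0]]
force: [0.4, -0.0, 0.4]
opening: 0.562
grasp_force: 0.0
```

apply_moves:
  plan: "0 0 -0.3 0 0 0;0 0 -0.6 0 0 0;0 0 -0.6 0 0 0;0 0 -0.5 0 0 0;0 0 0 0 0 0"

```text
time_s: 7.83
position: [0.4895, -0.0064, 0.1754]
tcp_rot: [[0.651, 0.759, 0.011], [0.759, -0.651, -0.002], [0.005, 0.01, -1.0]]
force: [0.6, 0.3, 1.2]
opening: 0.694
grasp_force: 0.0
```

```bash
cat > go.py <<'E'
import sys
from h import *
s=bot.read_state(); R=s['tcp_rot']; t=np.array([float(a) for a in sys.argv[1:4]])
print(s['position'].round(4),"units",(R.T@(t-s['position'])/.05).round(3));
E
python3 st.py; python3 go.py .4592 -.321 .17
```

```text
time_s 7.8333
position [ 0.4895 -0.0064  0.1754]
force [0.5789 0.2693 1.184 ]
moment [-0.0271 -0.1001  0.0046]
opening 0.6938
grasp_force 0.0
joint_positions [-1.387000e+01  2.366950e+01  1.045197e+02  3.090000e-02  5.118510e+01
  2.673440e+01]
psi -40.6250925228609 force tool [ 0.6  0.3 -1.2] tool mom [-0.094  0.045 -0.005] tilt [ 0.0107 -0.0022 -0.9999]
[ 0.4895 -0.0064  0.1754] units [-5.17   3.636  0.116]
```

apply_moves:
  plan: "-0.51 0.365 0 0 0 0;-0.51 0.365 0 0 0 0;-0.51 0.365 0 0 0 0;-0.51 0.365 0 0 0 0;-0.51 0.365 0 0 0 0;-0.51 0.365 0 0 0 0;-0.51 0.365 0 0 0 0;-0.51 0.365 0 0 0 0;-0.51 0.365 0 0 0 0;-0.51 0.365 0 0 0 0"

```text
time_s: 8.67
position: [0.4576, -0.3195, 0.1702]
tcp_rot: [[0.651, 0.759, -0.0], [0.759, -0.651, 0.001], [0.0, -0.001, -1.0]]
force: [0.5, 0.2, -0.3]
opening: 0.699
grasp_force: 0.0
```

apply_moves:
  plan: "0 0 0 0 0 0;0 0 0 0 0 0;0 0 0 0 0 0"

```text
time_s: 8.92
position: [0.4574, -0.3174, 0.1701]
tcp_rot: [[0.652, 0.758, -0.001], [0.758, -0.652, 0.002], [0.001, -0.002, -1.0]]
force: [0.0, 0.3, -0.7]
opening: 0.701
grasp_force: 0.0
```

```bash
python3 go.py .4592 -.321 .008
python3 - <<'E'
from h import *
A={n:np.mean([capture(n).astype(float) for _ in range(4)],0) for n in("top","side")}
np.savez("avg2.npz",**A)
c=lambda I,u,v,h:cv2.resize(I[v-h:v+h,u-h:u+h].astype(np.float32),(400,400),interpolation=2)[...,::-1]
cv2.imwrite("pics/nut2.png",np.hstack([c(A["side"],289,237,20),c(A["side"],283,400,70)]))
p=bot.read_state()["position"];print(pix("side",p),pix("side",(.4592,-.321,.031)))
E
```

```text
[ 0.4574 -0.3174  0.1701] units [-0.034  0.081  3.243]
[274.54637771 359.42263568] [280.76379733 407.30303217][ WARN:0@18.872] global loadsave.cpp:1063 imwrite_ Unsupported depth image for selected encoder is fallbacked to CV_8U.
```

View pics/nut2.png

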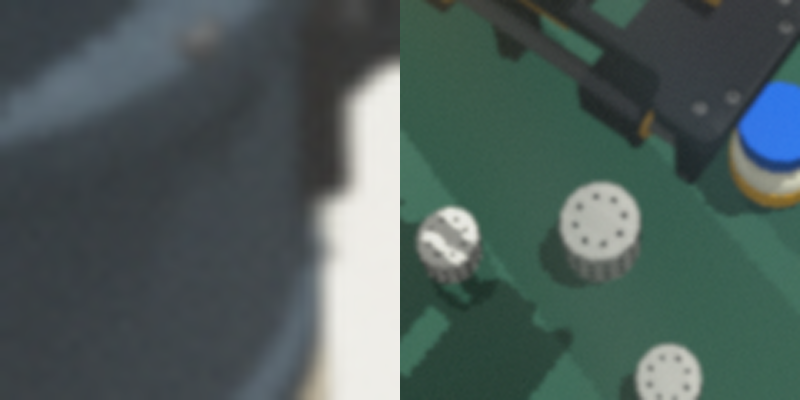

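apply_moves:
  plan: "-0.028 0.078 0.5 0 0 0;0 0 0.5 0 0 0;0 0 0.5 0 0 0;0 0 0.5 0 0 0;0 0 0.5 0 0 0;0 0 0 0 0 0;0 0 0 0 0 0"

```text
time_s: 9.9
position: [0.4594, -0.3209, 0.0452]
tcp_rot: [[0.651, 0.759, -0.002], [0.759, -0.651, 0.002], [0.0, -0.003, -1.0]]
force: [-0.5, 0.6, 0.8]
opening: 0.699
grasp_force: 0.0
```

```bash
python3 go.py .4592 -.3206 .008
python3 - <<'E'
from h import *
I=capture("side")[...,::-1]; print(pix("side",bot.read_state()["position"]))
cv2.imwrite("pics/cap3.png",cv2.resize(I[340:470,213:353],(560,520),interpolation=2))
E
```

```text
[ 0.4594 -0.3209  0.0452] units [ 0.001 -0.004  0.743]
[281.007691   403.42331904]
```

View pics/cap3.png

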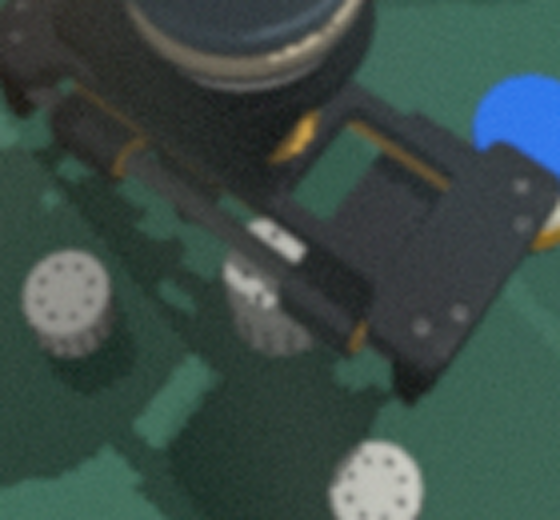

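The side crop shows the cap centred under the fingers. The jar lies under the gripper's end plate but 20 mm below it. Next, descend and grip.

apply_moves:
  plan: "0 0 0.2 0 0 0;0 0 0.2 0 0 0;0 0 0.2 0 0 0;0 0 0.14 0 0 0;0 0 0 0 0 0;0 0 0 0 0 0"

```text
time_s: 10.45
position: [0.4597, -0.3214, 0.0084]
tcp_rot: [[0.652, 0.759, -0.001], [0.759, -0.652, 0.001], [0.0, -0.001, -1.0]]
force: [-0.2, -0.7, -0.4]
opening: 0.701
grasp_force: 0.0
```

apply_moves:
  plan: "0 0 0 0 0 0;0 0 0 0 0 0;0 0 0 0 0 0;0 0 0 0 0 0;0 0 0 0 0 0;0 0 0 0 0 0"
  gripper: -1

```text
time_s: 10.95
position: [0.4602, -0.3219, 0.0094]
tcp_rot: [[0.652, 0.758, 0.0], [0.758, -0.652, -0.0], [-0.0, 0.001, -1.0]]
force: [0.2, -0.9, 1.7]
opening: 0.477
grasp_force: 30.0
```

```bash
python3 st.py
```

```text
time_s 10.95
position [ 0.4602 -0.3219  0.0094]
force [ 0.1874 -0.9425  1.6506]
moment [-0.0282 -0.0038 -0.0741]
opening 0.4767
grasp_force 30.0002
joint_positions [-4.63723e+01  4.39758e+01  9.94141e+01  2.60000e-03  3.65733e+01
 -5.70530e+00]
psi -40.66911815583845 force tool [-0.6  0.8 -1.7] tool mom [-0.021 -0.019  0.074] tilt [ 5.e-04 -4.e-04 -1.e+00]
```

apply_moves:
  plan: "0 0 -0.3 0 0 0;0 0 -0.6 0 0 0;0 0 -0.6 0 0 0;0 0 -0.6 0 0 0;0 0 -0.6 0 0 0;0 0 0 0 0 0;0 0 0 0 0 0"

```text
time_s: 11.53
position: [0.4609, -0.3226, 0.146]
tcp_rot: [[0.652, 0.759, 0.003], [0.759, -0.652, -0.003], [-0.0, 0.005, -1.0]]
force: [-1.3, 0.6, -1.1]
opening: 0.479
grasp_force: 30.0
```

```bash
python3 st.py; python3 go.py .4851 -.0046 .13
```

```text
time_s 11.5333
position [ 0.4609 -0.3226  0.146 ]
force [-1.2757  0.6232 -1.1057]
moment [ 0.0175 -0.0285  0.0027]
opening 0.479
grasp_force 29.9999
joint_positions [-4.63688e+01  3.11863e+01  9.55640e+01  3.00000e-04  5.29855e+01
 -5.70620e+00]
psi -40.66261290643893 force tool [-0.4 -1.4  1.1] tool mom [-0.01   0.032 -0.003] tilt [ 0.0032 -0.0033 -1.    ]
[ 0.4609 -0.3226  0.146 ] units [ 5.14  -3.777  0.3  ]
```

apply_moves:
  plan: "0.51 -0.375 0 0 0 0;0.51 -0.375 0 0 0 0;0.51 -0.375 0 0 0 0;0.51 -0.375 0 0 0 0;0.51 -0.375 0 0 0 0;0.51 -0.375 0 0 0 0;0.51 -0.375 0 0 0 0;0.51 -0.375 0 0 0 0;0.51 -0.375 0 0 0 0;0.51 -0.375 0 0 0 0"

```text
time_s: 12.37
position: [0.4825, -0.0043, 0.1425]
tcp_rot: [[0.652, 0.758, -0.004], [0.758, -0.652, 0.001], [-0.002, -0.003, -1.0]]
force: [0.7, -1.5, 0.2]
opening: 0.475
grasp_force: 30.0
```

apply_moves:
  plan: "0 0 0.1 0 0 0;0 0 0.1 0 0 0;0 0 0.1 0 0 0;0 0 0 0 0 0;0 0 0 0 0 0;0 0 0 0 0 0"

```text
time_s: 12.87
position: [0.484, -0.0072, 0.1288]
tcp_rot: [[0.653, 0.757, -0.0], [0.757, -0.653, 0.0], [-0.0, -0.0, -1.0]]
force: [0.0, -0.6, 0.6]
opening: 0.475
grasp_force: 30.0
```

```bash
python3 st.py; python3 go.py .4851 -.0046 .10
```

```text
time_s 12.8667
position [ 0.484  -0.0072  0.1288]
force [ 0.0034 -0.6275  0.6159]
moment [ 0.0428 -0.0824  0.0081]
opening 0.475
grasp_force 29.9998
joint_positions [-1.41102e+01  2.80927e+01  1.07215e+02 -7.10000e-03  4.47165e+01
  2.66749e+01]
psi -40.780078029347145 force tool [-0.5  0.4 -0.6] tool mom [-0.034  0.086 -0.008] tilt [-4.e-04  0.e+00 -1.e+00]
[ 0.484  -0.0072  0.1288] units [ 0.055 -0.017  0.575]
```

apply_moves:
  plan: "0.055 -0.017 0 0 0 0;0 0 0.15 0 0 0;0 0 0.15 0 0 0;0 0 0.15 0 0 0;0 0 0.15 0 0 0;0 0 0.08 0 0 0;0 0 0 0 0 0;0 0 0 0 0 0"

```text
time_s: 13.53
position: [0.4848, -0.0034, 0.0946]
tcp_rot: [[0.652, 0.759, -0.001], [0.759, -0.652, 0.0], [-0.001, -0.001, -1.0]]
force: [0.7, 0.0, 0.0]
opening: 0.479
grasp_force: 30.0
```

```bash
python3 st.py; python3 go.py .4851 -.0046 .09
```

```text
time_s 13.5333
position [ 0.4848 -0.0034  0.0946]
force [0.7247 0.0374 0.0385]
moment [-0.0271 -0.0099  0.0515]
opening 0.4786
grasp_force 29.9999
joint_positions [-1.363210e+01  3.176470e+01  1.084841e+02 -7.000000e-04  3.981430e+01
  2.703030e+01]
psi -40.66184248552372 force tool [ 0.5  0.5 -0. ] tool mom [-0.025 -0.014 -0.051] tilt [-1.1e-03  3.0e-04 -1.0e+00]
[ 0.4848 -0.0034  0.0946] units [-0.015  0.02   0.091]
```

apply_moves:
  plan: "-0.015 0.02 0 0 0 0;0 0 0.05 0 0 0;0 0 0.05 0 0 0;0 0 0.04 0 0 0;0 0 0 0 0 0;0 0 0 0 0 0"

```text
time_s: 14.03
position: [0.485, -0.0047, 0.0882]
tcp_rot: [[0.651, 0.759, -0.001], [0.759, -0.651, -0.0], [-0.001, -0.0, -1.0]]
force: [-1.8, -1.1, 4.1]
opening: 0.478
grasp_force: 30.0
```

```bash
python3 st.py
```

```text
time_s 14.0333
position [ 0.485  -0.0047  0.0882]
force [-1.8093 -1.0963  4.1335]
moment [-0.1856  0.194   0.056 ]
opening 0.4775
grasp_force 30.0005
joint_positions [-1.37782e+01  3.24630e+01  1.08701e+02 -2.36000e-02  3.88717e+01
  2.68938e+01]
psi -40.65367218098808 force tool [-2.  -0.7 -4.1] tool mom [ 0.026 -0.267 -0.056] tilt [-7.e-04 -1.e-04 -1.e+00]
```

Contact came at TCP z 0.088, the height expected for resting on the lugs. I'll press.

apply_moves:
  plan: "0 0 0.04 0 0 0;0 0 0.04 0 0 0;0 0 0.04 0 0 0;0 0 0.04 0 0 0;0 0 0 0 0 0"

```text
time_s: 14.45
position: [0.4849, -0.0047, 0.0792]
tcp_rot: [[0.652, 0.758, -0.001], [0.758, -0.652, 0.0], [-0.001, -0.001, -1.0]]
force: [0.2, -1.5, -10.0]
opening: 0.482
grasp_force: 30.0
```

```bash
python3 st.py
```

```text
time_s 14.45
position [ 0.4849 -0.0047  0.0792]
force [ 0.1592 -1.4911 -9.9516]
moment [-0.1736 -0.1262  0.0086]
opening 0.4819
grasp_force 29.9984
joint_positions [-1.378210e+01  3.345420e+01  1.090062e+02 -5.700000e-03  3.759930e+01
  2.689350e+01]
psi -40.671019886147306 force tool [-1.   1.1 10. ] tool mom [-0.209 -0.049 -0.008] tilt [-1.e-03  2.e-04 -1.e+00]
```

It snapped: the lugs now pull the cap down. I'll push on to the boss.

apply_moves:
  plan: "0 0 0.03 0 0 0;0 0 0.03 0 0 0;0 0 0.03 0 0 0;0 0 0 0 0 0;0 0 0 0 0 0;0 0 0 0 0 0"

```text
time_s: 14.95
position: [0.4858, -0.0046, 0.0763]
tcp_rot: [[0.652, 0.758, 0.001], [0.758, -0.652, -0.0], [0.001, 0.001, -1.0]]
force: [-0.8, -0.7, 6.7]
opening: 0.476
grasp_force: 30.0
```

```bash
python3 st.py
```

```text
time_s 14.95
position [ 0.4858 -0.0046  0.0763]
force [-0.8071 -0.7357  6.65  ]
moment [-0.0193  0.2796  0.0191]
opening 0.4757
grasp_force 30.0017
joint_positions [-1.376310e+01  3.378720e+01  1.090604e+02  1.750000e-02  3.709340e+01
  2.689640e+01]
psi -40.6735176958102 force tool [-1.1 -0.1 -6.7] tool mom [ 0.199 -0.197 -0.019] tilt [ 1.e-03 -1.e-04 -1.e+00]
```

apply_moves:
  plan: "0 0 0.02 0 0 0;0 0 0.02 0 0 0;0 0 0 0 0 0;0 0 0 0 0 0;0 0 0 0 0 0;0 0 0 0 0 0"

```text
time_s: 15.45
position: [0.4858, -0.0046, 0.0762]
tcp_rot: [[0.652, 0.759, 0.002], [0.759, -0.652, -0.0], [0.001, 0.002, -1.0]]
force: [-4.0, -0.2, 23.5]
opening: 0.48
grasp_force: 30.0
```

```bash
python3 st.py
```

```text
time_s 15.45
position [ 0.4858 -0.0046  0.0762]
force [-4.0163 -0.1817 23.5481]
moment [0.1413 0.8484 0.0197]
opening 0.4799
grasp_force 30.0102
joint_positions [-1.375350e+01  3.379370e+01  1.091026e+02  9.800000e-03  3.698530e+01
  2.689680e+01]
psi -40.65823968341651 force tool [ -2.7  -2.9 -23.6] tool mom [ 0.736 -0.446 -0.02 ] tilt [ 2.e-03 -4.e-04 -1.e+00]
```

apply_moves:
  plan: "0 0 0 0 0 0;0 0 0 0 0 0;0 0 0 0 0 0;0 0 0 0 0 0;0 0 0 0 0 0;0 0 0 0 0 0;0 0 0 0 0 0;0 0 0 0 0 0"

```text
time_s: 16.12
position: [0.4858, -0.0046, 0.0762]
tcp_rot: [[0.652, 0.759, 0.002], [0.759, -0.652, -0.0], [0.001, 0.002, -1.0]]
force: [-4.2, -0.1, 23.5]
opening: 0.479
grasp_force: 30.0
```

Run:
```python
from h import *
I=capture("side")[...,::-1]
cv2.imwrite("pics/end.png",cv2.resize(I[180:280,230:350],(720,600),interpolation=2))
```

```text
(no output)
```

View pics/end.png

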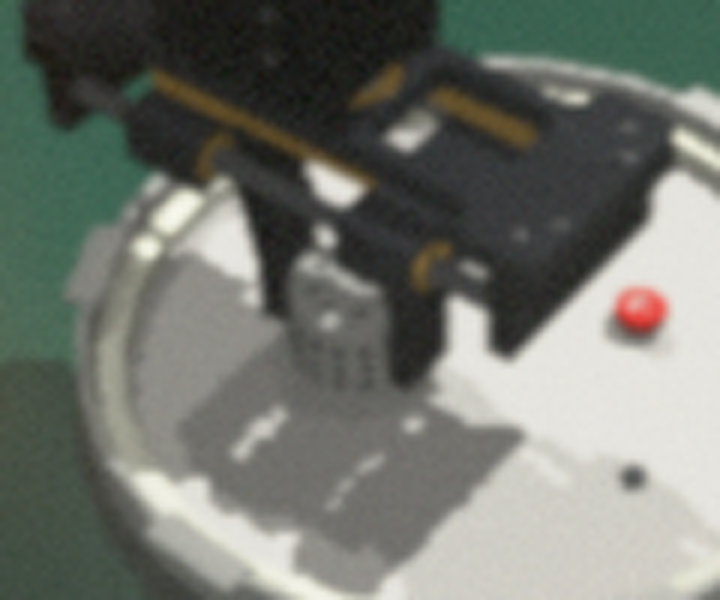

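The cap (around crop (340,325)) sits upright and down on the boss between the fingers, with a steady 23.5 N push. I'll hand in.

```bash
python3 -c "
from rig import bot
print(bot.hand_in())"
```

```text
the job is handed in; nothing more can be done
None
```

I turned the nut clockwise to its stop, snapped the largest cap fully down onto the boss, and handed the job in at about 16 s with the gripper still pressing it at about 23 N; no verdict came back.

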